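# Hang the hook-on cup inside the bench drawer

### The arm

A 7-joint arm with a two-finger parallel gripper is mounted at the origin on the work surface. World frame = base frame: x ahead of the robot, y to its left, z up, the work surface at z = 0. Lengths are in m, angles in rad, forces in N, time in s.
With the tool pointing down it reaches from about 0.4 to 0.85 m from the base axis. Payload 10.4 kg.
Tool frame: the origin (TCP) lies midway between the tips of the shut fingers; the grasp point (between the pads) lies 19 mm behind it (manip.grasp_offset is the distance from the TCP to the grasp point, in m); z points along the fingers, y is the line along which they close (so a half turn about z gives the same grasp; the last joint's range is limited). The gripper opens to 85 mm and grips with 20 to 120 N. Pads are 22 mm wide; open, the fingers measure 114 mm over their backs; the gripper's body (76 mm by 85 mm) begins 54 mm behind the grasp point. The pads swing forward as they close: fully open they stand 13 mm farther back than shut.
Start: joints at [-1.359, 0.332, -0.065, 1.46, 0.022, 1.35, -0.088], TCP at [0.145, 0.608, 0.231] pointing down, gripper open.
Joint ranges: [-2.6, 2.6], [-0.5, 2.12], [-1.47, 1.34], [0.16, 2.42], [-1.27, 4.41], [0.06, 2.06], [-2.6, 2.6]. Speed limits (rad/s): [2.22, 2.22, 2.79, 2.79, 3.14, 3.14, 3.14].

### API

Orientations are given as a unit quaternion [x, y, z, w].
In Python, from workcell import manip gives the robot as it stands.
- The arm moves only by the tool jog_arm, called after "Emit:" by a JSON object that holds its "api" and its "payload", one argument or row to a line. Schema: {"type":"object","properties":{"segments":{"type":"array","items":{"type":"number"},"minItems":7,"maxItems":140},"grip_force":{"type":"number"},"only":{"type":"string"},"quiet":{"type":"boolean"},"lines":{"type":"string"}},"required":["segments"],"additionalProperties":false}. segments is one flat list of numbers that holds 1 to 20 rows one after another, with no inner brackets; each row has 7 numbers: a rotation vector rx, ry, rz in rad, then dx, dy, dz in units of 50 mm, then the opening from 0.0 (shut) to 1.0 (fully open); each row is the pose to reach, as a shift and turn from the pose commanded when the call began, along the tool's axes at that moment; what a row does not reach only later rows make up. A row lasts 1/8 s, in which the tool goes at most 0.0625 m and 0.188 rad, less where a joint would pass 70% of its speed; a pose out of reach is approached as far as the arm can. The fingers move at their own pace and stop on an object; grip_force is the grip in N (left out, the last holds). Time passes only in rows, so rows that do not move let the fingers close. The tool returns the time, the measured TCP pose, the force, the opening and the grip force at its end. only (a regular expression) keeps the lines of the reply that match it, lines (a string "A,B") keeps lines A to B, and quiet returns only ok. Input that does not fit is refused with a message, and nothing moves.
- manip.get_obs(): the state, without advancing time (a new reading comes with each control period).
- manip.camera(name): name is "side" or "top" or "wrist"; returns the picture (420x560x3 uint8, blue, green, red); there is no depth.
- manip.calibration(name): a dict with "fx", "fy", "cx", "cy" (pixels), "world_from_camera" (4x4, takes a point from camera to world coordinates); the wrist camera has in their place "tool_from_camera" (4x4, takes a point from camera to tool coordinates, whose origin is the TCP and whose axes are the flange's). Camera axes: x right, y up, looking along -z (the intrinsics and any distortion apply to the point x, -y, -z); pixel columns grow to the right and rows downward; lengths in m; the calibration is good to about 2 mm. A picture is of the moment at which its call begins: read the wrist's pose just before it. calibration takes no time and is no camera call.
- manip.hand_in(): hands the job in; it is judged then, once.
The state is a dict: "clock": time; "joint_pos": joint angles; "joint_velocities": joint speeds; "tau": joint torques, N m; "position": TCP position; "ee_rot": TCP orientation; "ft_force": force on the tool from outside, world axes, zero at the start; "torque": the same for the moment, N m; "grip_width": opening from 0.0 (shut) to 1.0 (fully open); "grasp_force": force on a finger pad.
Only numpy, scipy, OpenCV 4.12 (cv2) and the standard library are available. Lean on these libraries where they do the work, as an engineer would, in place of code of your own. Each camera call takes 0.05 s, during which the arm holds its last target. There are 200 camera calls.

### The job

Pull the bench unit's blue-fronted drawer fully open by its bar handle. Then stand the orange hook-on cup, which is lying on its face, upright on the bench and let go of it; take it again and hang it inside the drawer, upright, with its bent lip hooked over the rim of either side wall of the drawer (left or right, whichever suits). Let go with the drawer still open, and leave the other things on the bench where they are.

Things in the scene. Friction and masses are not known exactly. Their poses are not given: they have to be found in the camera images.
- unit: grey bench-top drawer unit, fixed, 280 deep (x) x 240 wide (y) x 132 mm high. Origin on the bench in the middle of its front opening; its x axis points away from the front, into the unit; y to its left as seen by the robot. The drawer comes out along -x of the unit.
- drawer (a joint): how far the drawer is pulled out, m: 0 closed, 0.18 at its stop (fully open). It slides stiffly, about 3 N, and stays where it is left. It may start up to 15 mm open.
- drawer_handle (a point): middle of the steel bar handle on the blue drawer front; moves with the drawer, axes as the unit's. The bar is level, 10 mm thick, 100 mm long along y, 105 mm above the bench, its centre 42 mm in front of the drawer front. That front is 12 mm thick, 236 mm wide, its top edge 126 mm above the bench.
- rim_left (a point): point on top of the drawer's white left (+y) side wall, mid-thickness, 102 mm behind the outer face of the drawer front; moves with the drawer, axes as the unit's (x along the rim). Side walls: 7 mm thick, rims level, 110 mm above the bench, 95 mm above the drawer's inner floor. With the drawer fully open the rim is free for 90 mm either way along x from here.
- rim_right (a point): the same point on the right (-y) side wall, 205 mm from rim_left. The drawer is empty and 198 mm wide inside.
- cup: orange plastic cup, open at the top, 46 deep (x) x 50 wide (y) x 88 mm tall (z), walls 3 mm, about 0.1 kg. Origin at the centre of its underside; z to the open top, +x to its back, where the lip is. Starts lying on the bench on its front (-x) face, lip side up, origin 23 mm up, open top towards the robot within 0.3 rad, left or right of the drawer (its place swapped at random with the tape roll).
- cup_lip (a point): middle of the roof of the cup's lip slot, at x = 30, z = 84 mm in the cup's frame, axes as the cup's; lies on the rim when hung. The lip, 44 mm wide (y), runs 18 mm out (+x) from the top of the back, then bends down, 24 mm tall in all: it leaves a slot 14 mm wide (x = 23 to 37 mm), open downwards, mouth at z = 64 mm.
- tape: roll of brown tape core, a ring standing on its flat face, 92 mm across, 48 mm high; origin at the centre of its underside. Bystander.
- spool: blue solder spool standing upright, 64 mm across, 56 mm high; origin at the centre of its underside. Bystander.
- flux: green bottle with a white cap, 48 mm across, 100 mm high; origin at the centre of its underside. Bystander.
- driver: screwdriver lying on the bench, about 200 mm long, along its own x axis. Bystander.
- brush: flat cleaning brush lying on the bench at the right, about 150 mm long, along its own x axis. Bystander.
- meter: yellow hand multimeter lying on top of the drawer unit, 150 x 70 x 34 mm; origin at the centre of its underside. Bystander.

How it is judged:
On the way, in this order (a step that is already met when the one before it is completed fails the run):
1. the drawer is pulled open at least 160 of its 180 mm (value of joint drawer above 0.16 m), for 0.2 s.
2. the cup stands upright on the bench, let go (angle between cup's own z axis and vertical below 0.1 rad and height (world z) of cup below 0.01 m and contact force between cup and the fingers below 0.05 N and linear speed of cup below 0.03 m/s), for 0.2 s.
At the end, for the whole second after the job is handed in: The drawer is at least 140 mm open; the cup hangs in it at rest, untouched, within 10 degrees of upright, its lip over the left or right side wall (slot roof within 7 mm of the rim height, slot middle within 9 mm of the wall middle), its body on the inner side of that wall (value of joint drawer above 0.14 m and angle between cup's own z axis and vertical below 0.17 rad and linear speed of cup below 0.03 m/s and contact force between cup and the arm below 0.05 N and contact force between cup and the fingers below 0.05 N and ((z of cup_lip in the frame of rim_left between -0.007 and 0.007 m and y of cup_lip in the frame of rim_left between -0.009 and 0.009 m and y of cup in the frame of rim_left below -0.018 m) or (z of cup_lip in the frame of rim_right between -0.007 and 0.007 m and y of cup_lip in the frame of rim_right between -0.009 and 0.009 m and y of cup in the frame of rim_right above 0.018 m))).
It fails at once if another thing on the bench or unit is moved by more than 30 mm (distance of any of tape, spool, flux, driver, brush, meter from where it was at the start of the episode above 0.03 m).
It also fails if it takes over 69 s, if anything falls off the work surface, if the arm or the gripper's body presses on something with over 40 N, if the wrist force passes 120 N, or if a joint passes its speed limit or range.

## Working session

There is one attempt and no reset: what is moved stays moved. The work goes in short steps, Python scripts to look and compute and a tool call to move; the robot and the scene stay as the last step left them, time stands still between calls to the robot, and variables do not carry over. Pictures are saved under pics/ and viewed, at most 13 in all, crops included, and the job is handed in when it is done.

```bash
ls; mkdir -p pics; python3 - <<'E'
from workcell import manip
import cv2
for n in ["top","side"]:
    cv2.imwrite(f"pics/{n}0.png",manip.camera(n)); print(n,manip.calibration(n))
print(manip.calibration("wrist")); print(manip.get_obs(), manip.grasp_offset)
E
```

```text
pics
workcell.py
top {'fx': 538.1176060303408, 'fy': 538.1176060303408, 'cx': 275.0203446942082, 'cy': 216.9391775629852, 'world_from_camera': array([[ 0.0411222 ,  0.97695451, -0.2094489 ,  0.23080421],
       [-0.99913874,  0.03904462, -0.01404621, -0.01199367],
       [-0.00554466,  0.20984612,  0.9777187 ,  1.69130253],
       [ 0.        ,  0.        ,  0.        ,  1.        ]])}
side {'fx': 414.8122116805728, 'fy': 414.8122116805728, 'cx': 279.89111963530985, 'cy': 211.30946824666893, 'world_from_camera': array([[ 0.93963958,  0.18301975, -0.2891042 ,  0.18454453],
       [-0.34210825,  0.51801774, -0.78397676, -1.09237458],
       [ 0.00627787,  0.83556053,  0.54936254,  0.87243319],
       [ 0.        ,  0.        ,  0.        ,  1.        ]])}
{'fx': 341.74937831491496, 'fy': 341.74937831491496, 'cx': 278.63447393512894, 'cy': 213.98881070304557, 'tool_from_camera': array([[ 1.22224562e-03,  9.54303347e-01,  2.98837125e-01,
         7.74026979e-02],
       [ 9.99999167e-01, -1.29072730e-03,  3.17925173e-05,
[... 225 characters left out ...]
: array([-1.35863509,  0.33280797, -0.06469253,  1.4608467 ,  0.02159507,
        1.34988268, -0.0884979 ]), 'joint_velocities': array([ 0.00152489,  0.00018961, -0.00234329, -0.00131659, -0.00123605,
       -0.00067129,  0.00061339]), 'tau': array([ 9.09694172e-04, -6.26745343e+01,  4.85905528e-02, -3.92433071e+01,
        1.62785954e-02,  6.85747204e-03, -4.28335375e-05]), 'position': array([0.14531097, 0.60753824, 0.23060098]), 'ee_rot': array([ 1.17104802e-01,  9.93119366e-01, -6.23040730e-04, -4.67611415e-05]), 'ft_force': array([ 0.96609229,  0.76545189, -1.14702511]), 'torque': array([-0.01256069, -0.04506396, -0.011653  ]), 'grasp_force': 0.0, 'grip_width': 1.0009996205280816} 0.0187
```
View pics/top0.png

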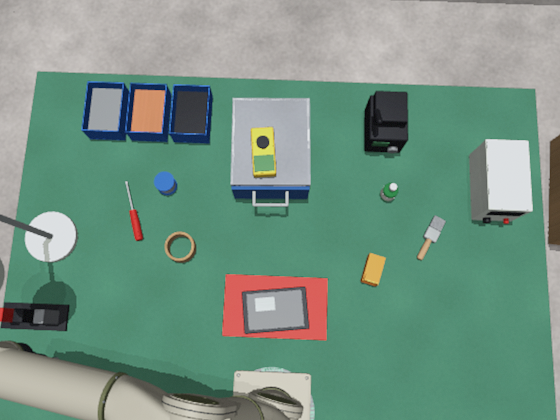

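View pics/side0.png

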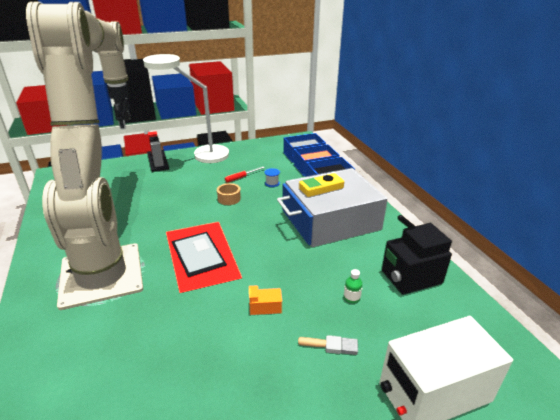

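The top picture shows the handle bar at about (271,205), the drawer front from x=232 to 310 at row ~190, and the cup at about (374,270), right of the drawer. The lip end faces the robot. I'll enlarge both areas.

```bash
cat > h.py <<'E'
from workcell import manip
import numpy as np, cv2
from scipy.spatial.transform import Rotation as R
def ray(n,u,v):
    c=manip.calibration(n)
    if n=="wrist":
        o=manip.get_obs(); T=np.eye(4); T[:3,:3]=R.from_quat(o["ee_rot"]).as_matrix(); T[:3,3]=o["position"]
        W=T@c["tool_from_camera"]
    else: W=c["world_from_camera"]
    d=W[:3,:3]@np.array([(u-c["cx"])/c["fx"],-(v-c["cy"])/c["fy"],-1]); return W[:3,3],d
def at(n,u,v,z):
    p,d=ray(n,u,v); return p+d*(z-p[2])/d[2]
def tri(a,b):
    # least-squares intersection of rays
    A=np.zeros((3,3)); y=np.zeros(3)
    for p,d in (ray(*a),ray(*b)):
        d=d/np.linalg.norm(d); M=np.eye(3)-np.outer(d,d); A+=M; y+=M@p
    return np.linalg.solve(A,y)
def shift(target, rot=None):
    """tool-axes shift from measured pose to target TCP position (and rotvec)"""
    o=manip.get_obs(); r=R.from_quat(o["ee_rot"])
    s=r.inv().apply(np.array(target)-o["position"])
    rv=(r.inv()*rot).as_rotvec() if rot is not None else np.zeros(3)
    print("shift",np.round(s,4),"rv",np.round(rv,4)); return s,rv
E
python3 - <<'E'
import cv2,numpy as np
t=cv2.imread("pics/top0.png"); s=cv2.imread("pics/side0.png")
f=lambda im,x,y,w,h,k:cv2.resize(im[y:y+h,x:x+w],None,fx=k,fy=k,interpolation=cv2.INTER_CUBIC)
a=f(t,225,175,95,45,8)[:,:760]      # origin 225,175
b=np.hstack([f(t,350,245,48,48,5),f(s,240,280,50,40,6)[:240]]) # top origin 350,245 x5 ; side origin 240,280 x6 at x off 240
c=np.zeros((600,760,3),np.uint8); c[:360]=a; c[360:600,:540]=b
cv2.imwrite("pics/crop1.png",c)
E
```

View pics/crop1.png

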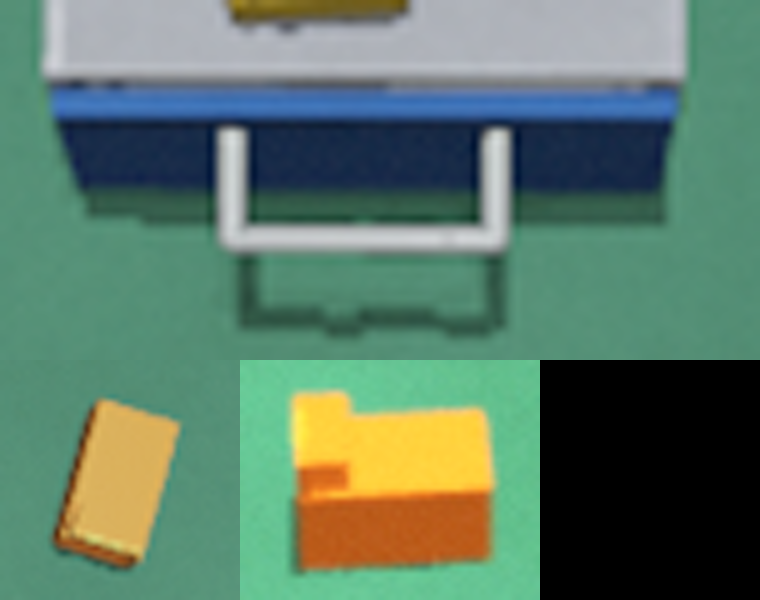

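```bash
python3 - <<'E'
from h import *
P=lambda n,u,v,z:print(n,u,v,np.round(at(n,u,v,z),4))
for u,v in [(253.5,205),(287.5,204.75),(270.5,204.8)]: P("top",u,v,.105)
for u,v in [(231.9,190),(309.6,190)]: P("top",u,v,.126)
for u,v in [(230.7,184.8),(311,184.5)]: P("top",u,v,.132)
a=at("top",370,253,.046);b=at("top",386,257.4,.046);print(a,b,np.linalg.norm(a-b))
for u,v in [(364,278.6),(378.4,283.4)]: P("top",u,v,.064)
# side: origin 240,280; /6 after subtract (240,360)
f=lambda x,y:(240+(x-240)/6,280+(y-360)/6)
for x,y,z in [(298,570,0),(492,556,0),(300,497,.046),(494,488,.046),(485,408,.046)]: P("side",*f(x,y),z)
def yaw():
    o=manip.get_obs();print(R.from_quat(o["ee_rot"]).as_matrix().round(3))
yaw()
E
```

```text
top 253.5 205 [0.605  0.0775 0.105 ]
top 287.5 204.75 [ 0.6099 -0.0254  0.105 ]
top 270.5 204.8 [0.6077 0.026  0.105 ]
top 231.9 190 [0.6438 0.1435 0.126 ]
top 309.6 190 [ 0.653 -0.09   0.126]
top 230.7 184.8 [0.6582 0.1475 0.132 ]
top 311 184.5 [ 0.6687 -0.0934  0.132 ]
[ 0.48145215 -0.28531886  0.046     ] [ 0.46978691 -0.33447163  0.046     ] 0.050518039691118406
top 364 278.6 [ 0.4001 -0.2646  0.064 ]
top 378.4 283.4 [ 0.3874 -0.3079  0.064 ]
side 249.66666666666666 315.0 [ 0.3857 -0.3111  0.    ]
side 282.0 312.6666666666667 [ 0.473  -0.3332  0.    ]
side 250.0 302.8333333333333 [ 0.3883 -0.3108  0.046 ]
side 282.3333333333333 301.3333333333333 [ 0.4729 -0.3351  0.046 ]
side 280.8333333333333 288.0 [ 0.4868 -0.2852  0.046 ]
[[-0.973  0.233 -0.   ]
 [ 0.233  0.973 -0.001]
 [-0.    -0.001 -1.   ]]
```

```bash
cat >> h.py <<'E'
def down(yang):
    """tool down with tool y at world angle yang"""
    c,s=np.cos(yang),np.sin(yang); return R.from_matrix(np.array([[-0+s,c,0],[-c,s,0],[0,0,-1.]])*np.array([[-1,1,1]]*3))
E
python3 - <<'E'
from h import *
r=down(.043); print(r.as_matrix().round(3))
shift([.607,.026,.2],r)
E
```

```text
[[-0.043  0.999  0.   ]
 [ 0.999  0.043  0.   ]
 [ 0.     0.    -1.   ]]
shift [-0.5843 -0.4582  0.0312] rv [-1.000e-03  9.000e-04  1.293e+00]
```

Careful with the scale: shifts go in units of 50 mm. That gives: -0.584 m is -11.68, -0.55 m is -11.

Emit:
{"api": "jog_arm", "payload": {
  "segments": [0,0,0.18,-1,-0.8,0,0.4,0,0,0.36,-2,-1.56,0,0.4,0,0,0.54,-3,-2.34,0,0.4,0,0,0.72,-4,-3.14,0,0.4,0,0,0.9,-5,-3.92,0,0.4,0,0,1.08,-6,-4.7,0,0.4,0,0,1.25,-7,-5.48,0.2,0.4,0,0,1.293,-8,-6.28,0.4,0.4,0,0,1.293,-9,-7.06,0.62,0.4,0,0,1.293,-10,-7.84,0.62,0.4,0,0,1.293,-11,-8.62,0.62,0.4,0,0,1.293,-11.68,-9.16,0.62,0.4,0,0,1.293,-11.68,-9.16,0.62,0.4,0,0,1.293,-11.68,-9.16,0.62,0.4,0,0,1.293,-11.68,-9.16,0.62,0.4],
  "grip_force": 60
}}

```text
clock: 1.98
position: [0.6063, 0.0282, 0.2002]
ee_rot: [0.691, 0.723, 0.0, -0.0]
ft_force: [-0.3, 0.0, 0.7]
grip_width: 0.399
grasp_force: 0.0
```

```bash
python3 - <<'E'
from h import *
o=manip.get_obs();print(o["joint_pos"].round(3),o["grip_width"])
shift([.607,.026,.084],down(.043))
cv2.imwrite("pics/w1.png",manip.camera("wrist"))
E
```

```text
[-0.567  0.337  0.56   1.581 -0.186  1.277  0.067] 0.3992504773839862
shift [-0.0023  0.0006  0.1162] rv [-0.0004 -0.0009  0.0022]
```

View pics/w1.png

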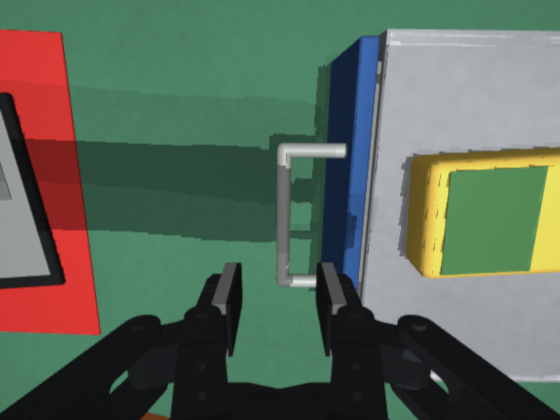

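The wrist picture shows the bar at column 283, rows 148–280, with the fingers straddling it at columns 242–315. I'll check that against the top-camera estimate.

```bash
python3 - <<'E'
from h import *
for p in [(283,150),(283,280),(283,214)]: print(at("wrist",*p,.107).round(4))
E
```

```text
[0.6062 0.0771 0.107 ]
[ 0.6112 -0.0216  0.107 ]
[0.6085 0.0315 0.107 ]
```

Emit:
{"api": "jog_arm", "payload": {
  "segments": [0,0,0,0,0.04,1,0.4,0,0,0,0,0.04,1.8,0.4,0,0,0,0,0.04,2.32,0.4,0,0,0,0,0.04,2.32,0.4,0,0,0,0,0.04,2.32,0,0,0,0,0,0.04,2.32,0,0,0,0,0,0.04,2.32,0,0,0,0,0,0.04,2.32,0],
  "grip_force": 80
}}

```text
clock: 3.02
position: [0.6094, 0.0272, 0.0856]
ee_rot: [0.692, 0.722, 0.001, 0.0]
ft_force: [-2.3, 1.2, 6.3]
grip_width: 0.088
grasp_force: 78.3
```

Emit:
{"api": "jog_arm", "payload": {
  "segments": [0,0,0,0,-0.4,0,0,0,0,0,0,-1,0,0,0,0,0,0,-1.6,0,0,0,0,0,0,-2.2,0,0,0,0,0,0,-2.8,0,0,0,0,0,0,-3.2,0,0,0,0,0,0,-3.4,0,0,0,0,0,0,-3.52,0,0,0,0,0,0,-3.52,0,0,0,0,0,0,-3.52,0,0]
}}

```text
clock: 4.28
position: [0.4335, 0.0212, 0.0855]
ee_rot: [0.691, 0.723, 0.002, -0.001]
ft_force: [-2.8, 8.5, 8.0]
grip_width: 0.083
grasp_force: 81.0
```

In the tool's units: -0.12 m is -2.4, -0.06 m is -1.2.

Emit:
{"api": "jog_arm", "payload": {
  "segments": [0,0,0,0,0,0,0.4,0,0,0,0,0,0,0.4,0,0,0,0,0,0,0.4,0,0,0,0,0,-1.2,0.4,0,0,0,0,0,-2.4,0.4,0,0,0,0,0,-3.3,0.4,0,0,0,0,0,-3.3,0.4,0,0,0,0,0,-3.3,0.4]
}}

```text
clock: 5.28
position: [0.4327, 0.0189, 0.2486]
ee_rot: [0.692, 0.722, -0.0, -0.0]
ft_force: [-0.8, -0.1, -0.4]
grip_width: 0.4
grasp_force: 0.0
```

```bash
python3 - <<'E'
from h import *
o=manip.get_obs();print(o["joint_pos"].round(3))
shift([.44,-.29,.25],down(1.309))
cv2.imwrite("pics/top1.png",manip.camera("top"))
E
```

```text
[-0.716 -0.156  0.518  1.929  0.079  1.35  -0.178]
shift [-0.309  -0.0059 -0.0014] rv [-6.0000e-04 -4.0000e-04 -1.2662e+00]
```

In the tool's units: -0.309 m is -6.18, -0.29 m is -5.8.

Emit:
{"api": "jog_arm", "payload": {
  "segments": [0,0,-0.18,-1,0,0,1,0,0,-0.36,-2,0,0,1,0,0,-0.54,-3,0,0,1,0,0,-0.72,-4,0,0,1,0,0,-0.9,-5,0,0,1,0,0,-1.08,-5.8,-0.06,0,1,0,0,-1.266,-6.18,-0.12,0,1,0,0,-1.266,-6.18,-0.12,0,1,0,0,-1.266,-6.18,-0.12,0,1,0,0,-1.266,-6.18,-0.12,0,1]
}}

```text
clock: 6.58
position: [0.4401, -0.2893, 0.2487]
ee_rot: [0.132, 0.991, 0.0, -0.001]
ft_force: [0.1, -0.1, -0.2]
grip_width: 1.003
grasp_force: 0.0
```

```bash
python3 - <<'E'
from h import *
o=manip.get_obs();print(o["joint_pos"].round(3))
w=manip.camera("wrist"); t=cv2.imread("pics/top1.png")
cv2.imwrite("pics/c2.png",np.hstack([cv2.resize(w,(480,360)),cv2.resize(t[150:330,210:370],(320,360))]))
E
```

```text
[-0.436  0.138  1.03   1.735 -0.121  1.338  1.923]
```

View pics/c2.png

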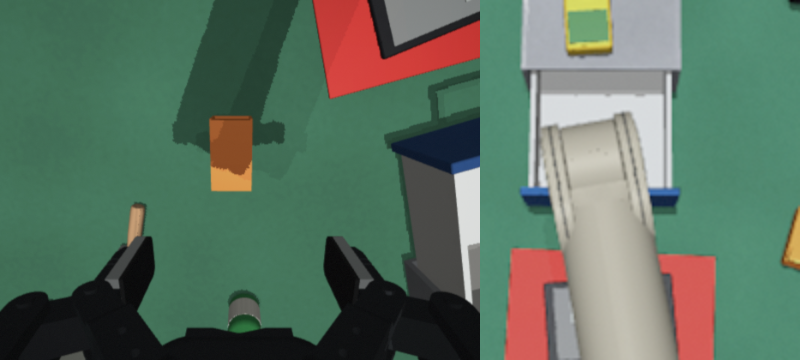

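The wrist half of the picture shows the cup squarely aligned, with edges at columns 211–252, the lip end at row 120 and the base at row 190. In the top half the drawer is fully out, its front at row ~195 of the crop. Next I'll test which way q5 turns for a roll to the left.

Emit:
{"api": "jog_arm", "payload": {
  "segments": [-0.17,0,0,0,0,0,1,-0.17,0,0,0,0,0,1,-0.17,0,0,0,0,0,1]
}}

```text
clock: 7.0
position: [0.4402, -0.2897, 0.249]
ee_rot: [0.131, 0.988, 0.083, 0.01]
ft_force: [-0.4, 0.5, -0.5]
grip_width: 1.0
grasp_force: 0.0
```

```bash
python3 - <<'E'
from h import *
o=manip.get_obs();print(o["joint_pos"].round(3))
k=560/480
# lip top corners z=.064 ; base corners z=.046 
cam=None
E
```

```text
[-0.291  0.226  1.037  1.69  -0.346  1.425  2.116]
```

Emit:
{"api": "jog_arm", "payload": {
  "segments": [0.17,0,0,0,0,0,1,0.17,0,0,0,0,0,1,0.17,0,0,0,0,0,1]
}}

```text
clock: 7.38
position: [0.441, -0.2884, 0.2494]
ee_rot: [0.129, 0.992, 0.001, 0.0]
ft_force: [-0.7, -0.1, 0.2]
grip_width: 0.996
grasp_force: 0.0
```

```bash
python3 - <<'E'
from h import *
k=560/480
for u,v,z in [(211,119,.064),(252,119,.064),(210,190,.046),(252,190,.046)]: print(at("wrist",u*k,v*k,z).round(4))
E
```

```text
[ 0.3862 -0.3049  0.064 ]
[ 0.3976 -0.2615  0.064 ]
[ 0.47   -0.3326  0.046 ]
[ 0.4834 -0.2821  0.046 ]
```

Emit:
{"api": "jog_arm", "payload": {
  "segments": [0,0,0.18,0,0,0,1,0,0,0.36,0,0,0,1,0,0,0.54,0,0,0,1,0,0,0.72,0,0,0,1,0,0,0.9,0,0,0,1,0,0,1.08,0,0,0,1,0,0,1.26,0,0,0,1,0,0,1.44,0,0,0,1,0,0,1.6,0,0,0,1,0,0,1.6,0,0,0,1]
}}

```text
clock: 8.62
position: [0.4398, -0.2907, 0.2493]
ee_rot: [0.802, 0.597, 0.0, -0.0]
ft_force: [-0.5, -1.0, -0.2]
grip_width: 1.005
grasp_force: 0.0
```

```bash
cat >> h.py <<'E'
def pick(a,tilt):
    h=np.array([np.cos(a),np.sin(a),0]); up=np.array([0,0,1.])
    z=-np.cos(tilt)*up-np.sin(tilt)*h; x=-np.cos(tilt)*h+np.sin(tilt)*up
    return R.from_matrix(np.array([x,np.cross(z,x),z]).T)
E
python3 - <<'E'
from h import *
r=pick(np.radians(164.5),np.radians(30)); print(manip.get_obs()["joint_pos"].round(3)); z=r.as_matrix()[:,2]
shift(np.array([.427,-.2946,.013])-.12*z,r)
E
```

```text
[-0.623  0.219  1.292  1.738 -0.217  1.348  0.419]
shift [-0.0088 -0.0711  0.1324] rv [-0.4052  0.4131  1.5104]
```

In the tool's units: 0.132 m is 2.64, 0.12 m is 2.4.

Emit:
{"api": "jog_arm", "payload": {
  "segments": [-0.045,0.046,0.168,0,-0.2,0.2,1,-0.09,0.092,0.336,0,-0.4,0.4,1,-0.135,0.138,0.503,-0.06,-0.6,0.6,1,-0.18,0.184,0.671,-0.08,-0.8,0.8,1,-0.225,0.23,0.839,-0.1,-1,1.2,1,-0.27,0.275,1.007,-0.12,-1.2,1.6,1,-0.315,0.321,1.175,-0.14,-1.3,2,1,-0.36,0.367,1.343,-0.16,-1.4,2.4,1,-0.405,0.413,1.51,-0.18,-1.42,2.64,1,-0.405,0.413,1.51,-0.18,-1.42,2.64,1,-0.405,0.413,1.51,-0.18,-1.42,2.64,1]
}}

```text
clock: 10.0
position: [0.3686, -0.2795, 0.1169]
ee_rot: [0.957, -0.13, 0.256, 0.036]
ft_force: [0.1, 0.8, -0.1]
grip_width: 1.002
grasp_force: 0.0
```

```bash
python3 - <<'E'
from h import *
print(manip.get_obs()["joint_pos"].round(3)); r=pick(np.radians(164.5),np.radians(30))
shift([.427,-.2946,.013],r)
cv2.imwrite("pics/w3.png",manip.camera("wrist"))
E
```

```text
[ 0.258 -0.27   0.411  2.416 -0.195  0.498 -1.01 ]
shift [ 0.0003 -0.0012  0.1201] rv [0.0018 0.0007 0.002 ]
```

View pics/w3.png

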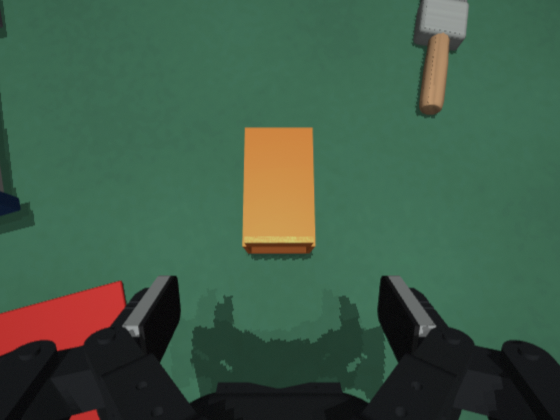

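The cup is centred between the fingers (columns 245–314, finger gap centre ~279) and squarely aligned. I'll approach along the tool axis and grip.

Emit:
{"api": "jog_arm", "payload": {
  "segments": [0,0,0,0,-0.02,0.8,1,0,0,0,0,-0.02,1.6,1,0,0,0,0,-0.02,2.1,1,0,0,0,0,-0.02,2.4,1,0,0,0,0,-0.02,2.4,1,0,0,0,0,-0.02,2.4,0.4,0,0,0,0,-0.02,2.4,0.4,0,0,0,0,-0.02,2.4,0.4,0,0,0,0,-0.02,2.4,0.4,0,0,0,0,-0.02,2.4,0.4],
  "grip_force": 40
}}

```text
clock: 11.3
position: [0.4279, -0.2936, 0.0144]
ee_rot: [0.957, -0.129, 0.257, 0.035]
ft_force: [-4.5, 1.5, 6.8]
grip_width: 0.585
grasp_force: 40.0
```

```bash
python3 - <<'E'
from h import *
print(manip.get_obs()["joint_pos"].round(3)); r=pick(np.radians(164.5),np.radians(30))
shift([.427,-.2946,.013],r)
E
```

```text
[ 0.159  0.142  0.493  2.377 -1.068  0.28  -0.221]
shift [-0.0012  0.0012  0.0009] rv [-0.0001 -0.0017  0.0016]
```

```bash
python3 - <<'E'
from h import *
o=manip.get_obs()
shift(o["position"]+[0,0,.1])
shift([.45,-.32,.2],pick(np.radians(-135),0))
E
```

```text
shift [ 0.0501  0.0001 -0.0865] rv [0. 0. 0.]
shift [ 0.1176  0.0197 -0.1464] rv [ 0.2773 -0.4749 -1.029 ]
```

In the tool's units: -0.146 m is -2.92, -0.14 m is -2.8.

Emit:
{"api": "jog_arm", "payload": {
  "segments": [0,0,0,0.3,0,-0.5,0.4,0,0,0,0.7,0,-1.2,0.4,0,0,0,1,0,-1.73,0.4,0.04,-0.07,-0.15,1.2,0.06,-1.9,0.4,0.08,-0.14,-0.3,1.4,0.12,-2.1,0.4,0.12,-0.2,-0.44,1.6,0.18,-2.3,0.4,0.16,-0.27,-0.59,1.8,0.24,-2.5,0.4,0.2,-0.34,-0.735,2,0.3,-2.7,0.4,0.24,-0.41,-0.88,2.2,0.36,-2.8,0.4,0.277,-0.475,-1.029,2.36,0.4,-2.92,0.4,0.277,-0.475,-1.029,2.36,0.4,-2.92,0.4,0.277,-0.475,-1.029,2.36,0.4,-2.92,0.4,0.277,-0.475,-1.029,2.36,0.4,-2.92,0.4]
}}

```text
clock: 12.92
position: [0.4496, -0.3203, 0.1986]
ee_rot: [0.924, 0.381, -0.0, -0.001]
ft_force: [-0.7, -0.8, -1.1]
grip_width: 0.581
grasp_force: 42.1
```

```bash
python3 - <<'E'
from h import *
b=np.radians(-135);h=np.array([np.cos(b),np.sin(b),0])
print(manip.get_obs()["joint_pos"].round(3)); r=pick(b,np.radians(-60))
T=np.array([.42,-.34,.0513])+.0086*h
shift(T+[0,0,.08],r); shift(T,r)
E
```

```text
[-0.054  0.216  0.68   1.732 -0.143  1.244 -0.128]
shift [-0.0435 -0.0068  0.0673] rv [-0.0029 -1.0472 -0.0021]
shift [-0.0435 -0.0067  0.1473] rv [-0.0029 -1.0472 -0.0021]
```

In the tool's units: 0.067 m is 1.34, 0.06 m is 1.2.

Emit:
{"api": "jog_arm", "payload": {
  "segments": [0,-0.15,0,-0.12,-0.02,0.2,0.4,0,-0.3,0,-0.24,-0.04,0.4,0.4,0,-0.45,0,-0.36,-0.06,0.6,0.4,0,-0.6,0,-0.5,-0.08,0.8,0.4,0,-0.75,0,-0.62,-0.1,1,0.4,0,-0.9,0,-0.74,-0.12,1.2,0.4,0,-1.047,0,-0.87,-0.14,1.34,0.4,0,-1.047,0,-0.87,-0.14,1.34,0.4,0,-1.047,0,-0.87,-0.14,1.34,0.4,0,-1.047,0,-0.87,-0.14,1.34,0.4]
}}

```text
clock: 14.18
position: [0.4148, -0.3467, 0.1333]
ee_rot: [0.801, 0.331, -0.461, 0.191]
ft_force: [0.1, 0.6, -1.1]
grip_width: 0.576
grasp_force: 42.1
```

```bash
python3 - <<'E'
from h import *
b=np.radians(-135);h=np.array([np.cos(b),np.sin(b),0])
print(manip.get_obs()["joint_pos"].round(3)); r=pick(b,np.radians(-60))
T=np.array([.42,-.34,.0513])+.0086*h
shift(T,r)
s=manip.camera("side");t=manip.camera("top")
cv2.imwrite("pics/c4.png",np.hstack([cv2.resize(s[220:370,190:390],(533,400)),cv2.resize(t[230:330,320:385],(260,400))]))
E
```

```text
[-0.373  0.751  0.704  1.675  0.433  1.432 -0.66 ]
shift [ 0.0708 -0.0011  0.0414] rv [-0.0012 -0.0035 -0.002 ]
```

View pics/c4.png

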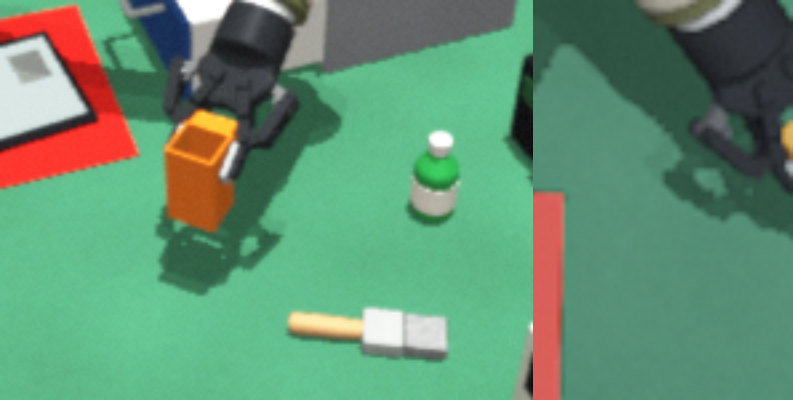

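The cup hangs upright in the gripper above free bench, lip towards the gripper. I'll lower it until it touches.

In the tool's units: 0.066 m is 1.32, 0.06 m is 1.2.

Emit:
{"api": "jog_arm", "payload": {
  "segments": [0,0,0,0.4,0,0.24,0.4,0,0,0,0.8,0,0.46,0.4,0,0,0,1.2,0,0.7,0.4,0,0,0,1.32,0,0.77,0.4,0,0,0,1.32,0,0.77,0.4,0,0,0,1.32,0,0.77,0.4]
}}

```text
clock: 15.02
position: [0.4147, -0.3463, 0.056]
ee_rot: [0.8, 0.331, -0.462, 0.191]
ft_force: [-0.5, -0.2, -1.0]
grip_width: 0.582
grasp_force: 42.1
```

Emit:
{"api": "jog_arm", "payload": {
  "segments": [0,0,0,0.04,0,0.02,0.4,0,0,0,0.08,0,0.044,0.4,0,0,0,0.08,0,0.044,0.4,0,0,0,0.08,0,0.044,0.4]
}}

```text
clock: 15.52
position: [0.4149, -0.3461, 0.0527]
ee_rot: [0.8, 0.331, -0.463, 0.191]
ft_force: [1.6, 5.4, 12.7]
grip_width: 0.578
grasp_force: 43.1
```

In the tool's units: -0.18 m is -3.6, -0.15 m is -3.

Emit:
{"api": "jog_arm", "payload": {
  "segments": [0,0,0,-0.02,0,0,0.75,0,0,0,-0.02,0,0,0.9,0,0,0,-0.02,0,0,1,0,0,0,-0.02,0,0,1,0,0,0,-0.02,0,0,1,0,0,0,-0.02,0,-0.6,1,0,0,0,-0.02,0,-1.4,1,0,0,0,-0.02,0,-2.2,1,0,0,0,-0.02,0,-3,1,0,0,0,-0.6,0,-3.6,1,0,0,0,-0.6,0,-3.6,1,0,0,0,-0.6,0,-3.6,1]
}}

```text
clock: 17.02
position: [0.5139, -0.2465, 0.1663]
ee_rot: [0.8, 0.332, -0.463, 0.191]
ft_force: [-0.1, -0.0, 0.2]
grip_width: 0.999
grasp_force: 0.0
```

```bash
python3 - <<'E'
from h import *
s=manip.camera("side");t=manip.camera("top");w=manip.camera("wrist")
cv2.imwrite("pics/w4.png",w);cv2.imwrite("pics/s4.png",s);cv2.imwrite("pics/t4.png",t)
print(manip.get_obs()["joint_pos"].round(3))
c=np.zeros((600,800,3),np.uint8)
c[:300,:400]=cv2.resize(s[240:345,190:330],(400,300)); c[:300,400:]=cv2.resize(w,(400,300)); c[300:,:300]=cv2.resize(t[245:325,330:410],(300,300)); c[300:,320:]=cv2.resize(t[170:230,225:321],(480,300))
cv2.imwrite("pics/c5.png",c)
E
```

```text
[-0.425  0.843  0.648  1.396  0.354  1.685 -0.656]
```

View pics/c5.png

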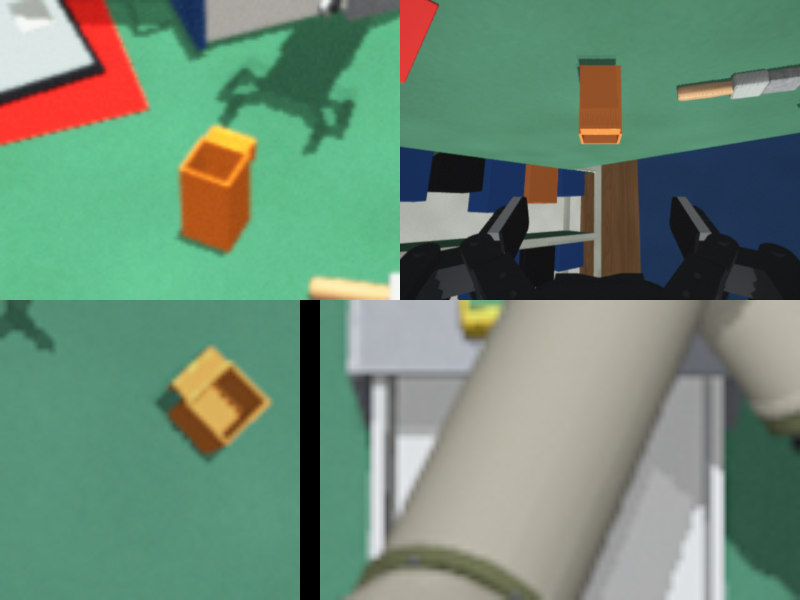

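The cup stands upright and free, lip facing up-left in the top view. Its top-face corners in the crop are (210,346), (172,385), (270,402) and (222,447).

```bash
python3 - <<'E'
from h import *
f=lambda x,y:at("top",330+x/3.75,245+(y-300)/3.75,.088)
L1,L2,F1,F2=f(210,346),f(172,385),f(270,402),f(222,447)
print(L1,L2,F1,F2)
x=(L1+L2)/2-(F1+F2)/2; x/=np.linalg.norm(x); print("ang",np.degrees(np.arctan2(x[1],x[0])))
print("cup from front",(F1+F2)/2+.023*x,"from lip",(L1+L2)/2-.041*x)
# predicted from tool: h=-135
# side: crop scale 400/140
g=lambda u,v:at("side",190+u*140/400,240+v*105/300,0)
print(g(229,251),g(184,238)) # bottom corners
E
```

```text
[ 0.46408874 -0.32624049  0.088     ] [ 0.43160565 -0.29599862  0.088     ] [ 0.42120887 -0.37369892  0.088     ] [ 0.38403556 -0.33554122  0.088     ]
ang 43.88654126022301
cup from front [ 0.41919864 -0.33867572  0.088     ] from lip [ 0.41829792 -0.33954209  0.088     ]
[ 4.24406166e-01 -3.73216577e-01 -1.11022302e-16] [ 0.38928142 -0.34392665  0.        ]
```

```bash
python3 - <<'E'
from h import *
shift([.419,-.339,.2],down(np.radians(-45.5)))
E
```

```text
shift [-0.0954 -0.0016  0.0976] rv [0.0018 1.0493 0.0088]
```

Careful with the scale: shifts go in units of 50 mm. That gives: 0.0976 m is 1.952, -0.0954 m is -1.908.

Emit:
{"api": "jog_arm", "payload": {
  "segments": [0,0.15,0,-0.4,0,0.16,1,0,0.3,0,-0.8,0,0.4,1,0,0.45,0,-1.1,0,0.68,1,0,0.6,0,-1.3,0,1,1,0,0.75,0,-1.5,0,1.3,1,0,0.9,0,-1.7,-0.02,1.6,1,0.002,1.049,0.009,-1.908,-0.032,1.952,1,0.002,1.049,0.009,-1.908,-0.032,1.952,1,0.002,1.049,0.009,-1.908,-0.032,1.952,1,0.002,1.049,0.009,-1.908,-0.032,1.952,1]
}}

```text
clock: 18.42
position: [0.4206, -0.3376, 0.2001]
ee_rot: [0.925, 0.38, -0.0, 0.0]
ft_force: [0.1, 0.1, -0.1]
grip_width: 0.999
grasp_force: 0.0
```

```bash
python3 - <<'E'
from h import *
o=manip.get_obs();print(o["joint_pos"].round(3),o["position"])
shift([.419,-.339,.038],down(np.radians(-45.5)))
w=manip.camera("wrist");t=manip.camera("top")
cv2.imwrite("pics/t6.png",t)
c=np.zeros((600,800,3),np.uint8); c[:300,:400]=cv2.resize(w,(400,300)); c[:,400:]=cv2.resize(t[160:220,230:270],(400,600)); c[300:,:400]=cv2.resize(t[170:230,230:310],(400,300))
cv2.imwrite("pics/c6.png",c)
E
```

```text
[-0.026  0.181  0.696  1.764 -0.122  1.24  -0.09 ] [ 0.42058553 -0.3375842   0.20005507]
shift [-2.100e-03 -1.000e-04  1.621e-01] rv [0.     0.0002 0.003 ]
```

View pics/c6.png

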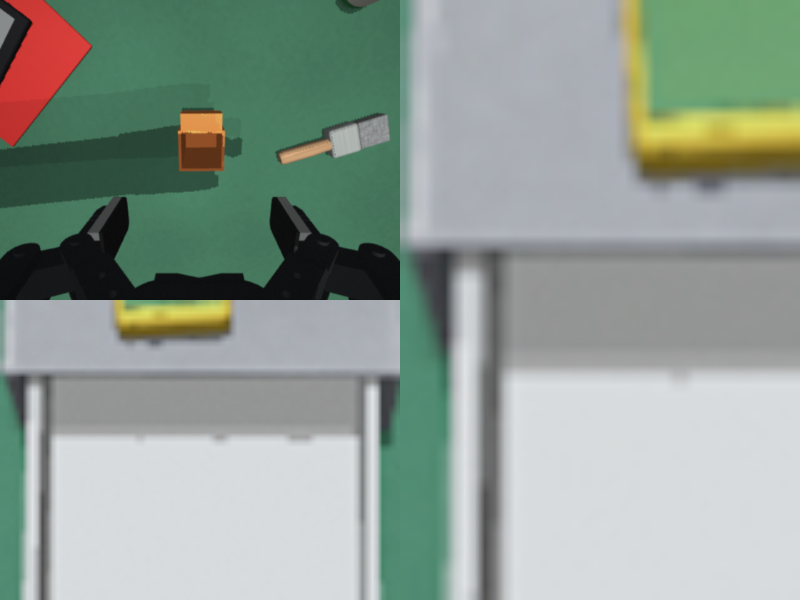

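```bash
python3 - <<'E'
from h import *
u=np.array([np.cos(.043),np.sin(.043)]);v=np.array([-u[1],u[0]])
C=np.array([.6635,.027])
for p in [(236.9,190),(236.6,205),(236.4,218),(304.2,190),(304.6,210)]:
    q=at("top",*p,.110);print(q.round(4),"unit y",round((q[:2]-C)@v,4))
k=560/400
for x,y in [(182,111),(222,111),(179,169),(223,169)]: print(at("wrist",x*k,y*k,.088).round(4))
E
```

```text
[0.6486 0.1299 0.11  ] unit y 0.1035
[0.6018 0.1282 0.11  ] unit y 0.1038
[0.5617 0.1266 0.11  ] unit y 0.1039
[ 0.6567 -0.0744  0.11  ] unit y -0.101
[ 0.5945 -0.0774  0.11  ] unit y -0.1014
[ 0.4372 -0.2953  0.088 ]
[ 0.4664 -0.3247  0.088 ]
[ 0.3883 -0.3372  0.088 ]
[ 0.4228 -0.372   0.088 ]
```

Emit:
{"api": "jog_arm", "payload": {
  "segments": [0,0,0,-0.04,0,1.2,1,0,0,0,-0.04,0,2.2,1,0,0,0,-0.04,0,3,1,0,0,0,-0.04,0,3.24,1,0,0,0,-0.04,0,3.24,1]
}}

```text
clock: 19.15
position: [0.4188, -0.3401, 0.0388]
ee_rot: [0.925, 0.379, 0.0, 0.0]
ft_force: [-0.4, -0.3, 1.2]
grip_width: 0.998
grasp_force: 0.0
```

In the tool's units: -0.17 m is -3.4, -0.13 m is -2.6.

Emit:
{"api": "jog_arm", "payload": {
  "segments": [0,0,0,0,0,0,0.4,0,0,0,0,0,0,0.4,0,0,0,0,0,0,0.4,0,0,0,0,0,0,0.4,0,0,0,0,0,0,0.4,0,0,0,0,0,-0.6,0.4,0,0,0,0,0,-1.6,0.4,0,0,0,0,0,-2.6,0.4,0,0,0,0,0,-3.4,0.4,0,0,0,0,0,-3.4,0.4,0,0,0,0,0,-3.4,0.4],
  "grip_force": 40
}}

```text
clock: 20.52
position: [0.4181, -0.3399, 0.2081]
ee_rot: [0.925, 0.379, 0.001, 0.0]
ft_force: [0.2, -0.1, -2.1]
grip_width: 0.579
grasp_force: 42.1
```

```bash
python3 - <<'E'
from h import *
v=np.array([-np.sin(.043),np.cos(.043),0])
rim=np.array([.562,.1267,0]); c=rim-.030*v
print(c); shift([*c[:2],.21],down(.043)); print(manip.get_obs()["joint_pos"].round(3))
E
```

```text
[0.5632896  0.09672773 0.        ]
shift [ 0.4097 -0.2094 -0.0015] rv [ 0.0011 -0.0009 -0.8366]
[-0.038  0.173  0.715  1.756 -0.12   1.256 -0.087]
```

Emit:
{"api": "jog_arm", "payload": {
  "segments": [0,0,-0.1,0.9,-0.46,0,0.4,0,0,-0.2,1.8,-0.92,0,0.4,0,0,-0.3,2.7,-1.4,0,0.4,0,0,-0.4,3.6,-1.84,0,0.4,0,0,-0.5,4.5,-2.3,0,0.4,0,0,-0.6,5.4,-2.76,0,0.4,0,0,-0.7,6.3,-3.22,0,0.4,0,0,-0.78,7.2,-3.68,0,0.4,0,0,-0.837,7.8,-4,0,0.4,0,0,-0.837,8.2,-4.18,0,0.4,0,0,-0.837,8.2,-4.18,0,0.4,0,0,-0.837,8.2,-4.18,0,0.4]
}}

```text
clock: 22.02
position: [0.5641, 0.0943, 0.2087]
ee_rot: [0.693, 0.721, 0.0, 0.001]
ft_force: [-0.8, -0.3, -2.3]
grip_width: 0.579
grasp_force: 42.1
```

```bash
python3 - <<'E'
from h import *
v=np.array([-np.sin(.043),np.cos(.043),0])
c=np.array([.562,.1267,0])-.030*v
shift([*c[:2],.21],down(.043)); print(manip.get_obs()["joint_pos"].round(3))
s=manip.camera("side");t=manip.camera("top");w=manip.camera("wrist")
c=np.zeros((600,800,3),np.uint8); c[:,:560][:420]=w; c[420:,:240]=cv2.resize(s[150:240,250:370],(240,180)); c[420:,240:480]=cv2.resize(t[160:220,220:300],(240,180))
cv2.imwrite("pics/c7.png",c)
E
```

```text
shift [ 0.0024 -0.0007 -0.0013] rv [ 0.0012  0.0011 -0.0028]
[-0.515  0.228  0.314  1.655 -0.072  1.269 -0.147]
```

View pics/c7.png

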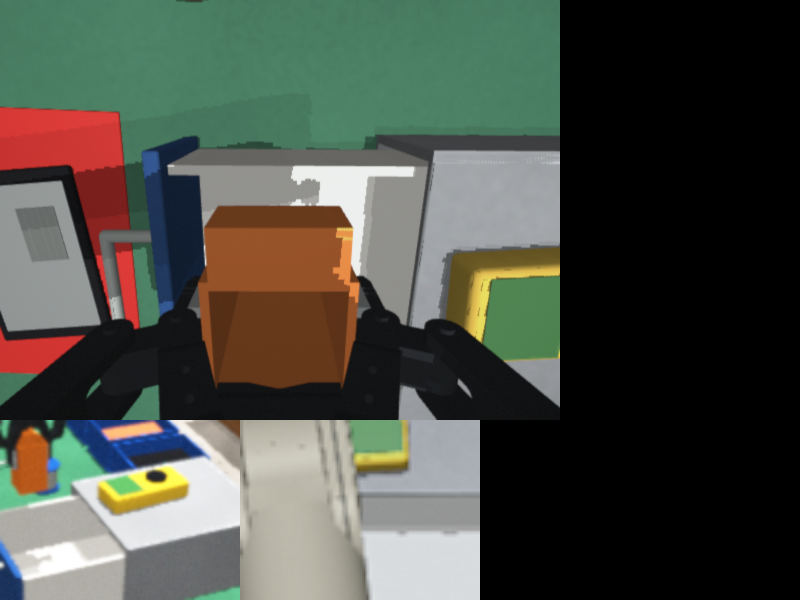

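The wrist view shows the left rim as a bright strip at rows ~165–175, the cup's outer lip edge at row 228 (top) and its lower edge at row 207.

```bash
python3 - <<'E'
from h import *
o=manip.get_obs(); print(o["position"])
for n,u,v,z in [("rim out",280,165,.11),("rim in",280,175,.11),("rimL",190,170,.11),("rimR",400,171,.11),("liptop",280,228,.258),("lipbot",280,207,.234),("bodyedge",280,292,.258)]: print(n,at("wrist",u,v,z).round(4))
E
```

```text
[0.5640492  0.09477702 0.20897496]
rim out [0.5628 0.1324 0.11  ]
rim in [0.5631 0.1252 0.11  ]
rimL [0.4991 0.1261 0.11  ]
rimR [0.6482 0.1317 0.11  ]
liptop [0.5618 0.1384 0.258 ]
lipbot [0.562  0.1377 0.234 ]
bodyedge [0.5627 0.1176 0.258 ]
```

In the tool's units: 0.001 m is 0.02, 0.112 m is 2.24.

Emit:
{"api": "jog_arm", "payload": {
  "segments": [0,0,0,0.02,0,0.6,0.4,0,0,0,0.02,0,1.2,0.4,0,0,0,0.02,0,1.8,0.4,0,0,0,0.02,0,2.24,0.4,0,0,0,0.02,0,2.24,0.4,0,0,0,0.02,0,2.24,0.4,0,0,0,0.02,0,2.24,0.4]
}}

```text
clock: 23.05
position: [0.565, 0.0973, 0.0981]
ee_rot: [0.692, 0.722, 0.001, 0.001]
ft_force: [0.2, -0.2, -1.7]
grip_width: 0.584
grasp_force: 42.1
```

```bash
python3 - <<'E'
from h import *
w=manip.camera("wrist"); s=manip.camera("side")
c=np.zeros((600,800,3),np.uint8); c[:420,:560]=w; c[:300,560:]=cv2.resize(s[150:225,260:320],(240,300)); cv2.imwrite("pics/c8.png",c); print(manip.get_obs()["position"])
E
```

```text
[0.56469251 0.09734396 0.09770754]
```

View pics/c8.png

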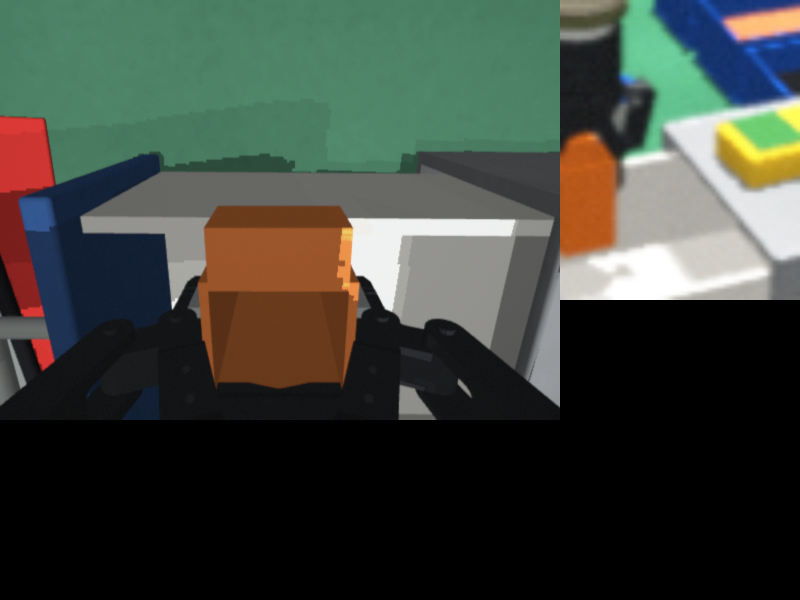

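The rim strip now spans rows ~217–234 at column ~180, and the lip's lower outer edge is at row 207.

```bash
python3 - <<'E'
from h import *
z=manip.get_obs()["position"][2]-.038
v=np.array([-np.sin(.043),np.cos(.043),0])
for n,u,r,h in [("rim out",180,217,.11),("rim in",180,234,.11),("rim outR",450,218.5,.11),("rim inR",450,236,.11),("lipbot",280,207,z+.064),("liptop",280,228,z+.088)]:
    p=at("wrist",u,r,h); print(n,p.round(4),round(p@v,4))
E
```

```text
rim out [0.5231 0.1306 0.11  ] 0.108
rim in [0.5228 0.1234 0.11  ] 0.1008
rim outR [0.6308 0.1347 0.11  ] 0.1075
rim inR [0.6322 0.1273 0.11  ] 0.1
lipbot [0.5625 0.1405 0.1237] 0.1162
liptop [0.5623 0.1413 0.1477] 0.117
```

Emit:
{"api": "jog_arm", "payload": {
  "segments": [0,0,0,-0.03,0,0.08,0.4,0,0,0,-0.03,0,0.2,0.4,0,0,0,-0.03,0,0.36,0.4,0,0,0,-0.03,0,0.5,0.4,0,0,0,-0.03,0,0.58,0.4,0,0,0,-0.03,0,0.58,0.4,0,0,0,-0.03,0,0.58,0.4]
}}

```text
clock: 24.02
position: [0.5645, 0.0958, 0.068]
ee_rot: [0.692, 0.722, 0.001, 0.001]
ft_force: [0.2, -0.0, -2.0]
grip_width: 0.577
grasp_force: 42.1
```

Emit:
{"api": "jog_arm", "payload": {
  "segments": [0,0,0,0,0,0.04,0.4,0,0,0,0,0,0.06,0.4,0,0,0,0,0,0.06,0.4]
}}

```text
clock: 24.4
position: [0.565, 0.0959, 0.0659]
ee_rot: [0.692, 0.722, 0.001, 0.001]
ft_force: [-2.4, -0.6, 7.7]
grip_width: 0.58
grasp_force: 43.1
```

Contact came at the expected seating height, so I'll release and retreat straight up.

In the tool's units: -0.2 m is -4, -0.17 m is -3.4.

Emit:
{"api": "jog_arm", "payload": {
  "segments": [0,0,0,0,0,0,0.75,0,0,0,0,0,0,0.9,0,0,0,0,0,0,1,0,0,0,0,0,0,1,0,0,0,0,0,0,1,0,0,0,0,0,-0.6,1,0,0,0,0,0,-1.4,1,0,0,0,0,0,-2.4,1,0,0,0,0,0,-3.4,1,0,0,0,0,0,-4,1,0,0,0,0,0,-4,1,0,0,0,0,0,-4,1,0,0,0,0,0,-4,1]
}}

```text
clock: 26.02
position: [0.5635, 0.0957, 0.2635]
ee_rot: [0.692, 0.722, -0.0, 0.0]
ft_force: [-0.1, -0.0, -0.2]
grip_width: 1.004
grasp_force: 0.0
```

```bash
python3 - <<'E'
from h import *
w=manip.camera("wrist"); s=manip.camera("side")
c=np.zeros((600,800,3),np.uint8); c[:420,:560]=w; c[:300,560:]=cv2.resize(s[150:225,260:320],(240,300)); c[420:,:240]=cv2.resize(s[140:230,230:350],(240,180));cv2.imwrite("pics/c9.png",c)
E
```

```text
(no output)
```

View pics/c9.png

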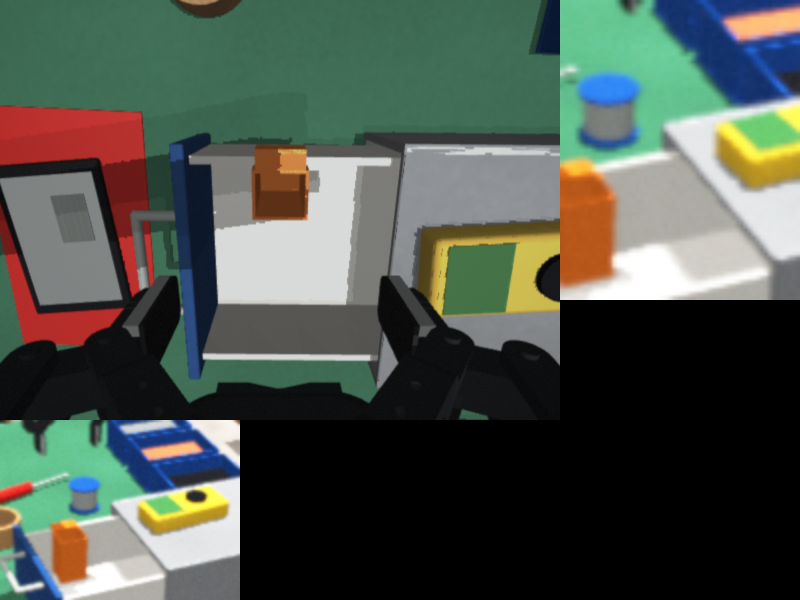

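The cup hangs upright with its lip over the left rim at (280,158), the drawer is open, and the gripper is clear.

```bash
python3 -c "
from workcell import manip
print(manip.hand_in())"
```

```text
the job is handed in; nothing more can be done
None
```

The job is handed in, though `hand_in()` returned no verdict: the drawer is fully open (about 179 of 180 mm), the cup was stood upright and released, and it now hangs upright with its lip over the left wall, with nothing else touched and about 26 of the 69 s used.

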